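Shift the sample-line selector into its third slot

ROBOT

A 6-joint arm with a two-finger parallel gripper is mounted at the origin on the work surface. World frame = base frame: x ahead of the robot, y to its left, z up, the work surface at z = 0. Lengths are in m, angles in rad, forces in N, time in s.
With the tool pointing down it reaches from about 0.275 to 0.875 m from the base axis. Payload 12.5 kg.
Tool frame: the origin (TCP) lies on the centre line of the jaws, within the pads' length; the fingertips stand 22 mm ahead of it and the grasp point (between the pads) lies 3 mm ahead of it; x points along the fingers, y is the direction in which the jaws open and shut, and the axes are right-handed (so a half turn about x gives the same grasp; the last joint's range is limited). The gripper opens to 85 mm and grips with 20 to 120 N. Pads are 22 mm wide; open, the fingers measure 114 mm over their backs; the gripper's body (76 mm by 85 mm) begins 54 mm behind the grasp point. The pads swing forward as they close: fully open they stand 13 mm farther back than shut.
Start: joints at [1.191, 0.351, 1.652, -0, 1.139, -0.085], TCP at [0.16, 0.526, 0.253] pointing down, gripper open.
Joint ranges: [-2.75, 2.75], [-0.79, 2.1], [0.01, 2.65], [-1.57, 4.71], [0.07, 3.14], [-2.87, 2.87]. Speed limits (rad/s): [2.22, 2.22, 2.79, 3.14, 3.14, 3.14].

INTERFACE

Orientations are given as a unit quaternion [w, x, y, z].
In Python, from rig import ctrl gives the robot as it stands. The module is installed in compiled form; this text tells all that it offers.
- The arm moves only by the tool send_rows, never from a script. Its argument "increments" is a list of rows, each a list of 5 numbers: the shift along the world's x, y, z in mm, then the turn about the world's z in degrees, then the closure, from 0 (fully open) to 1 (shut). In form: [[tx, ty, tz, yaw, hand], ...]. A call has 1 to 20 rows; each row shifts and turns the commanded pose from where the row before left it; what a row does not reach is not made up. A row lasts 1/12 s, in which the tool goes at most 41.7 mm and 7.16 degrees, less where a joint would pass 70% of its speed; a pose out of reach is approached as far as the arm can. A call is refused whole if a number of a shift passes 41.7 or a number of a turn 7.16, either way. A call with a gripper value outside its range is refused whole. The fingers move at their own pace and stop on an object; "force" is the grip in N (left out, the last holds). Time passes only in rows, so rows that do not move let the fingers close. It gives the time, the measured TCP pose, the force and the opening at its end, in the units of the state.
- ctrl.observe(): the state, without advancing time (a new reading comes with each control period).
- ctrl.grab_frame(name): name is "side" or "top"; returns a dict with "image" (420x560x3 uint8, red, green, blue), "vfov" (degrees; the focal length in pixels is half the picture's height over the tangent of half this angle, whatever the lens; pixels are square), "cx", "cy" (the principal point, pixels), "eye" and "rotation" of the camera in the world. Camera axes: x right, y down, z forward; pixel columns grow to the right and rows downward; lengths in m; the calibration is good to about 2 mm. A picture is of the moment at which its call begins. There is no depth.
- ctrl.sign_off(): hands the job in, once; it reports no verdict.
Trained networks look in a picture, given as the dict that the camera call returned (one of the last four; its "shot" number tells which), for a name from the list of things; names that differ only in an ending like _2 or _b are one class to them, and where a whole thing is asked for, a point or a joint stands for the part that bears it (a point fixed in the world has none). Each returns a list of dicts, best first, with "confidence" (0 to 1); they miss things now and then, are a little off and sometimes report something else, mostly with a low value. They report only what shows in the picture. A call takes as long as a camera call. They do not tell look-alikes from the thing itself.
- ctrl.masks_of(target, picture): "region" (420x560 bool, what is visible of it) and "point" ([row, column] in pixels, amid what is visible of it).
The state is a dict: "time": time; "joint_positions": joint angles; "joint_vel": joint speeds; "effort": joint torques, N m; "eef_pos": TCP position; "ee_rot": TCP orientation; "ft_force": force on the tool from outside, world axes, zero at the start; "wrist_torque": the same for the moment, N m; "grip_width": finger opening in m.
Only numpy, scipy, OpenCV 4.12 (cv2) and the standard library are available. Lean on these libraries where they do the work, as an engineer would, in place of code of your own. Each camera call takes 0.05 s, during which the arm holds its last target.

TASK

The gated selector lever on the lab bench has been left somewhere in its left-hand channel. Push it with the fingertips, without gripping or forcing it, through the H-shaped gate: to the middle, across to the right-hand channel, then fully forward (away from the robot) into the third slot, the one marked with three dots. Leave the lever there, and leave the rack, bottle and jar around it standing where they are.

Things in the scene. Friction and masses are not known exactly. Their poses are not given: they have to be found in the camera images.
- selector: Fixed grey box 150 (x) x 140 (y) x 100 mm high; origin: centre of underside; x = forward, turned up to 26 deg; y = left. Aluminium top with an H-shaped opening: channels along x, 14 mm wide, centred at y = +22 (left) and -22 mm (right), x from -34 to 34 mm, joined at x = 0 by a cross channel 18 mm wide, corners rounded. Dots by the ends: 1 far left, 2 near left, 3 far right, 4 near right.
- knob (a point): Centre of the lever's black ball knob, 40 mm in diameter, on a 10 mm steel stem out of the opening (18 mm neck just under the ball). The lever pivots about a point on the selector's z axis 5 mm above the bench, 180 mm from the knob centre: knob 185 mm high upright, about 171 mm in the slot ends, at x = 180 sin(lever_fore), y = -180 sin(lever_across) mm (nearly) in the selector's frame.
- lever_fore (a joint): Forward tilt of the lever, rad: 0 = in line with the cross channel, +0.30 = stop at the far end (knob 53 mm forward), -0.30 = stop at the near end. It can cross only within about 0.04 of 0; the rounded corners guide it in from a little farther off. Friction holds the lever where it is left; the knob takes 1.5 to 3 N to move.
- lever_across (a joint): Sideways tilt of the lever, rad: -0.25 = stop in the left-hand channel (knob 45 mm to the left), +0.25 = stop in the right-hand channel. The tongues allow forward or backward motion only beyond about 0.21 either side. Same friction.
- tube_rack: Loose white rack with three capped tubes, 70 x 120 mm, 95 mm high over the tubes, origin at the centre of its underside. Not to be disturbed.
- bottle: Loose amber bottle, 60 mm in diameter, 125 mm high, origin at the centre of its underside. Not to be disturbed.
- jar: Loose white jar, 60 mm in diameter, 70 mm high, origin at the centre of its underside. Not to be disturbed.
Not all that is in view belongs to the job. Of the things shaped like the selector, the grey one is meant.

How it is judged:
By the outcome, as a careful person would: the job done as asked, in the order asked, and still so for the second after the job is handed in, with the robot touching nothing.
It also fails if it takes over 69 s, if anything falls off the work surface, if the arm or the gripper's body presses on something with over 40 N, if the wrist force passes 120 N, or if a joint passes its speed limit or range.

## Working session

There is one attempt and no reset: what is moved stays moved. The work goes in short steps, Python scripts to look and compute and a tool call to move; the robot and the scene stay as the last step left them, time stands still between calls to the robot, and variables do not carry over. Pictures are saved under pics/ and viewed, and the job is handed in when it is done.

Besides the shell and the picture viewer there is one more tool, called in YAML: its name, and indented under it one key for each argument. send_rows: Moves the arm, as the interface text tells. Its arguments: {"type":"object","properties":{"increments":{"type":"array","items":{"type":"array","items":{"type":"number"}}},"force":{"type":"number"}},"required":["increments"]}

```bash
mkdir -p pics
cat > h.py <<'E'
import numpy as np,cv2
from rig import ctrl
def cam(p):
    f=p["image"].shape[0]/2/np.tan(np.radians(p["vfov"])/2)
    return f,p["cx"],p["cy"],np.array(p["eye"]),np.array(p["rotation"])
def ray(p,u,v):
    f,cx,cy,e,R=cam(p); d=R@np.array([(u-cx)/f,(v-cy)/f,1]); return e,d
def onz(p,u,v,z):
    e,d=ray(p,u,v); return e+d*(z-e[2])/d[2]
def proj(p,X):
    f,cx,cy,e,R=cam(p); c=R.T@(np.array(X)-e); return f*c[0]/c[2]+cx,f*c[1]/c[2]+cy
def save(p,n): cv2.imwrite(n,p["image"][:,:,::-1])
E
python3 - <<'E'
from h import *
for n in("side","top"):
    p=ctrl.grab_frame(n); save(p,f"pics/{n}0.png"); print(n,{k:v for k,v in p.items() if k!="image"})
    for t in("selector","knob","tube_rack","bottle","jar"):
        for m in ctrl.masks_of(t,p): 
            r=np.argwhere(m["region"]); print(t,round(m["confidence"],2),m["point"],r.min(0),r.max(0),len(r))
s=ctrl.observe();print(s)
E
```

```text
side {'vfov': 42.760105621557734, 'cx': 281.42565314876833, 'cy': 207.0788575259509, 'eye': array([-0.0616714 , -0.6007372 ,  0.75731394]), 'rotation': array([-0.42850345,  0.82537472, -0.32897743,  0.16405854]), 'shot': 1}
selector 0.91 [234.2, 276.8] [166 232] [282 326] 6534
selector 0.85 [243.0, 136.7] [182  84] [296 191] 7220
selector 0.58 [154.9, 285.5] [102 244] [194 320] 3878
knob 0.65 [177.7, 265.6] [166 255] [215 274] 448
knob 0.65 [195.0, 134.9] [182 119] [232 139] 499
knob 0.63 [112.4, 285.3] [104 275] [140 288] 208
tube_rack 0.82 [273.7, 367.5] [243 331] [301 400] 2844
bottle 0.59 [190.2, 321.9] [167 307] [218 333] 834
bottle 0.18 [235.6, 277.2] [166 232] [282 327] 6585
jar 0.85 [205.7, 218.5] [187 204] [223 229] 816
top {'vfov': 43.06610034739579, 'cx': 285.1194311699367, 'cy': 209.08870647503278, 'eye': array([0.33896621, 0.04569792, 1.44485909]), 'rotation': array([-0.04738831,  0.7118619 , -0.69903287,  0.04858012]), 'shot': 2}
selector 0.96 [292.5, 212.7] [256 181] [326 243] 3729
selector 0.88 [199.2, 280.4] [166 247] [237 313] 3477
selector 0.58 [119.9, 194.1] [ 84 
[... 292 characters left out ...]
6.7] [200 194] [222 217] 412
{'time': 0.6, 'joint_positions': array([ 1.19141721e+00,  3.50737068e-01,  1.65179292e+00,  3.45580568e-05,
        1.13907708e+00, -8.45995939e-02]), 'joint_vel': array([ 0.00010801,  0.00069467, -0.00076707, -0.00151115, -0.00079226,
        0.00022131]), 'effort': array([ 2.47214368e-03, -5.05851030e+01, -2.91584337e+01, -5.18823401e-05,
        6.87509564e-04, -1.76612252e-05]), 'eef_pos': array([0.15975712, 0.52628173, 0.25327194]), 'ee_rot': array([ 0.69942745,  0.10384601,  0.69945139, -0.10385083]), 'ft_force': array([ 0.02778532,  0.32825457, -1.07057346]), 'wrist_torque': array([ 0.01032739,  0.04289301, -0.02565815]), 'grip_width': 0.08559077526128629}
```

Run:
```python
import cv2
a=cv2.imread("pics/side0.png");b=cv2.imread("pics/top0.png")
cv2.imwrite("pics/s0.png",cv2.resize(a[90:310,60:420],None,fx=2.2,fy=2.2,interpolation=2));cv2.imwrite("pics/t0.png",cv2.resize(b[70:340,130:400],None,fx=2.2,fy=2.2,interpolation=2))
```

```text
(no output)
```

View pics/s0.png

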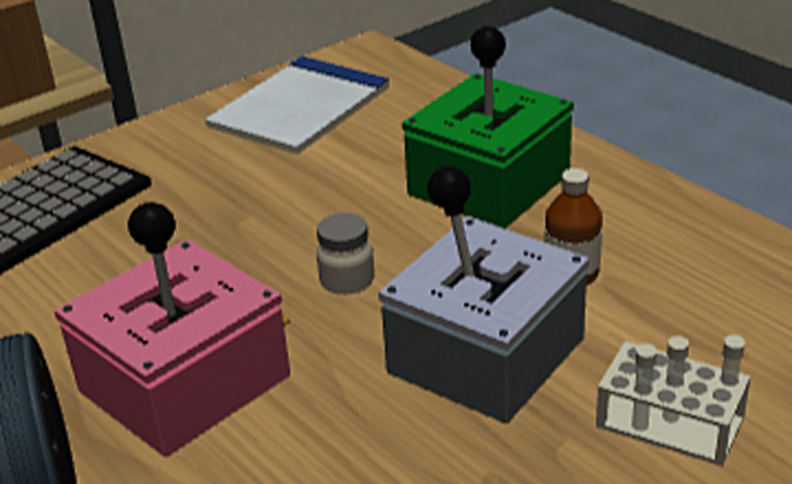

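View pics/t0.png

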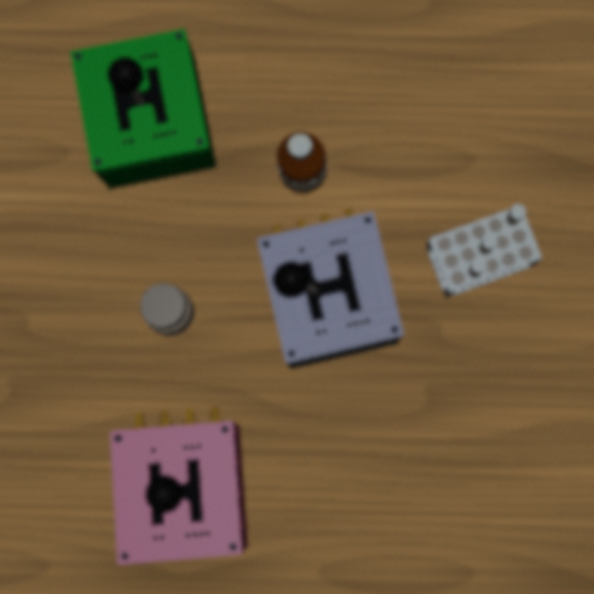

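View pics/top0.png

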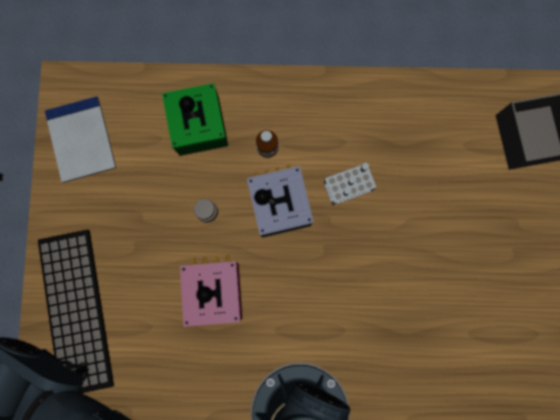

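```bash
sed -i '/^def cam/,/^    return f/c\
from scipy.spatial.transform import Rotation as Ro\
def cam(p):\
    f=p["image"].shape[0]/2/np.tan(np.radians(p["vfov"])/2)\
    q=np.array(p["rotation"]); R=Ro.from_quat(q[[1,2,3,0]]).as_matrix()\
    return f,p["cx"],p["cy"],np.array(p["eye"]),R' h.py
cat >> h.py <<'E'
from scipy.optimize import least_squares
def tri(ps,uv):
    return least_squares(lambda X:np.concatenate([np.array(proj(p,X))-q for p,q in zip(ps,uv)]),[.5,0,.15])
def ball(p,approx,r=14):
    # dark blob circle
    g=p["image"].max(2); u,v=map(int,approx); m=np.zeros(g.shape,np.uint8); cv2.circle(m,(u,v),r,1,-1)
    m=((g<60)&(m>0)).astype(np.uint8); m=cv2.morphologyEx(m,cv2.MORPH_OPEN,np.ones((7,7),np.uint8))
    c=max(cv2.findContours(m,0,2)[0],key=cv2.contourArea); return cv2.minEnclosingCircle(c)
E
python3 - <<'E'
from h import *
P={n:ctrl.grab_frame(n) for n in("side","top")}
sc={"side":np.array([(470,222),(577,258),(503,333),(392,294)])/2.2+[60,90],"top":np.array([(266,243),(368,220),(396,330),(292,353)])/2.2+[130,70]}
for n in sc:
    w=np.array([onz(P[n],*q,.1) for q in sc[n]]); c=w.mean(0)
    d=(w[0]+w[1]-w[2]-w[3])[:2]; e=(w[0]-w[1]+w[3]-w[2])[:2]
    print(n,c,np.degrees(np.arctan2(d[1],d[0])),np.degrees(np.arctan2(-e[0],e[1])),np.linalg.norm(d)/2,np.linalg.norm(e)/2)
bs=ball(P["side"],(264.5,176));bt=ball(P["top"],(263,196.5));print(bs,bt)
f=tri([P["side"],P["top"]],[bs[0],bt[0]]);print(f.x,f.fun)
for n,t,z in(("side","bottle",.06),("top","bottle",.125),("top","jar",.07),("top","tube_rack",.08)):
    m=ctrl.masks_of(t,P[n])
    r=np.argwhere(m[0]["region"]);print(n,t,onz(P[n],*m[0]["point"][::-1],z))
    print([onz(P[n],*q[::-1],z)[:2].round(3) for q in (r[r[:,0].argmin()],r[r[:,0].argmax()],r[r[:,1].argmin()],r[r[:,1].argmax()])])
E
```

```text
side [0.54590824 0.06021326 0.1       ] 15.216470597903614 16.042790244573627 0.1361882960880465 0.11957605074110529
top [0.54583699 0.05802133 0.1       ] 14.737569139480629 13.789490136158078 0.13307089414484607 0.1226637113565214
((264.0, 176.0), 13.928488731384277) ((264.0, 197.0), 9.434081077575684)
[0.5380368  0.09778677 0.18188523] [ 0.81956819 -0.12620643 -0.60528108  0.77879488]
side bottle [0.71584841 0.10009744 0.06      ]
[array([0.789, 0.184]), array([0.649, 0.021]), array([0.706, 0.137]), array([0.74 , 0.086])]
top bottle [0.69313471 0.08776125 0.125     ]
[array([0.722, 0.095]), array([0.652, 0.099]), array([0.704, 0.12 ]), array([0.697, 0.066])]
top jar [0.52497752 0.2468768  0.07      ]
[array([0.549, 0.263]), array([0.489, 0.253]), array([0.528, 0.283]), array([0.519, 0.22 ])]
top tube_rack [ 0.59226759 -0.12565966  0.08      ]
[array([ 0.651, -0.159]), array([ 0.541, -0.079]), array([ 0.601, -0.055]), array([ 0.593, -0.188])]
```

```bash
cat >> h.py <<'E'
def fitball(p,approx,rad):
    g=p["image"].max(2); u,v=map(int,approx); s=8
    c=cv2.resize(g[v-22:v+22,u-22:u+22],None,fx=s,fy=s,interpolation=cv2.INTER_CUBIC)
    o=cv2.HoughCircles(c,cv2.HOUGH_GRADIENT_ALT,1.5,60,param1=150,param2=.5,minRadius=int((rad-2)*s),maxRadius=int((rad+2)*s))
    return None if o is None else [( (x+.5)/s-.5+u-22,(y+.5)/s-.5+v-22,r/s) for x,y,r in o[0]]
C=np.array([.546,.059]);th=np.radians(14.8);RX=np.array([np.cos(th),np.sin(th)]);RY=np.array([-np.sin(th),np.cos(th)])
def sel(X): d=np.array(X)[:2]-C; return np.array([d@RX,d@RY])
def wor(x,y): return C+x*RX+y*RY
E
python3 - <<'E'
from h import *
P=[ctrl.grab_frame(n) for n in("side","top")]
A=fitball(P[0],(264,176),10);B=fitball(P[1],(263,197),8.4);print(A,B)
for p,q in zip(P,((264,176),(263,197))):
  g=p["image"].max(2)<55; n,l,st,ce=cv2.connectedComponentsWithStats(cv2.morphologyEx(g.astype(np.uint8),2,cv2.getStructuringElement(2,(11,11))))
  print(st[l[q[1],q[0]]],ce[l[q[1],q[0]]])
if A and B:
  f=tri(P,[A[0][:2],B[0][:2]]);print(f.x,f.fun,sel(f.x))
s=ctrl.observe();q=s["ee_rot"];print(s["time"],Ro.from_quat(q[[1,2,3,0]]).as_matrix())
# overlay check
im=P[1]["image"].copy()
for x in(-.075,.075):
  for y in(-.07,.07): print([tuple(np.round(proj(p,[*wor(x,y),.1]))) for p in P])
for i,p in enumerate(P):
  im=cv2.resize(p["image"],None,fx=4,fy=4,interpolation=2)
  L=lambda x,y,z:tuple(int(4*a+1.5) for a in proj(p,[*wor(x,y),z]))
  for s in(.022,-.022): cv2.polylines(im,[np.array([L(a,s+b,.1) for a,b in((-.034,-.007),(.034,-.007),(.034,.007),(-.034,.007))])],1,(255,0,0))
  cv2.polylines(im,[np.array([L(a,b,.1) for a,b in((-.075,-.07),(.075,-.07),(.075,.07),(-.075,.07))])],1,(255,0,0))
  u,v=proj(p,[*C,.1]);u=int(u*4);v=int(v*4); cv2.imwrite(f"pics/ov{i}.png",im[v-250:v+250,u-250:u+250,::-1])
E
```

```text
None None
[ 244  149   75   44 1887] [280.68574457 171.01324854]
[255 190  17  15 206] [263.09708738 196.75242718]
1.0 [[ 6.45868291e-06  2.90556632e-01  9.56857797e-01]
 [ 6.63553170e-06  9.56857797e-01 -2.90556632e-01]
 [-1.00000000e+00  8.22587340e-06  4.25204335e-06]]
[(np.float64(291.0), np.float64(246.0)), (np.float64(314.0), np.float64(222.0))]
[(np.float64(233.0), np.float64(223.0)), (np.float64(260.0), np.float64(235.0))]
[(np.float64(328.0), np.float64(207.0)), (np.float64(299.0), np.float64(166.0))]
[(np.float64(273.0), np.float64(188.0)), (np.float64(246.0), np.float64(178.0))]
```

```bash
cd pics; python3 -c "
import cv2,numpy as np
cv2.imwrite('ov.png',cv2.resize(np.hstack([cv2.imread('ov0.png'),cv2.imread('ov1.png')]),(800,400)))"
```

```text
(no output)
```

View pics/ov.png

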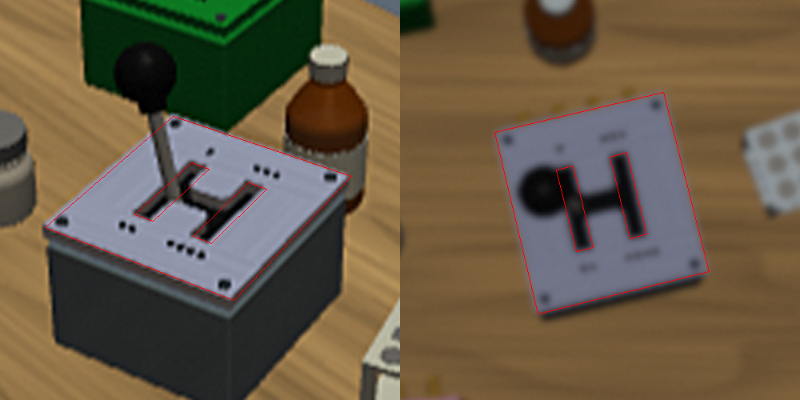

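```bash
cat >> h.py <<'E'
def kn(fo,ac): # knob in world
    x=.18*np.sin(fo);y=-.18*np.sin(ac); z=.005+np.sqrt(.18**2-x*x-y*y); return np.array([*wor(x,y),z])
def fitlev(P,uv):
    f=least_squares(lambda a:np.concatenate([np.array(proj(p,kn(*a)))-q for p,q in zip(P,uv)]),[0,-.2]); return f.x,f.fun
E
python3 - <<'E'
from h import *
P=[ctrl.grab_frame(n) for n in("side","top")]
uv=[]
for p,c in zip(P,((145,75),(145,190))):
  u,v=proj(p,[*C,.1]); uv.append(((int(u*4)-250+c[0]*1.25)/4,(int(v*4)-250+c[1]*1.25)/4))
print(uv,fitlev(P,uv)); t=tri(P,uv); print(t.x,t.fun,sel(t.x))
for i in(0,1): print([np.round(proj(P[i],kn(f,-.25)),1) for f in(-.1,-.05,0,.05,.1,.15)])
E
```

```text
[(264.0625, 175.9375), (262.5625, 196.625)] (array([ 0.02626022, -0.23501089]), array([ 0.4911356 , -0.15675425, -0.34372338,  0.50513182]))
[0.53996605 0.10081344 0.17971761] [ 0.50586203 -0.07784777 -0.37273542  0.47987386] [0.00484731 0.04196756]
[array([257.2, 181.2]), array([259.7, 178.9]), array([262.2, 176.7]), array([264.7, 174.8]), array([267.1, 173.1]), array([269.5, 171.6])]
[array([263.4, 206.5]), array([262.5, 202.9]), array([261.6, 199.3]), array([260.8, 195.7]), array([259.9, 192.2]), array([259.1, 188.8])]
```

send_rows:
  increments:
    - [24.5, -22.5, 1.5, 1.76, 1]
    - [24.5, -22.5, 1.5, 1.76, 1]
    - [24.5, -22.5, 1.5, 1.76, 1]
    - [24.5, -22.5, 1.5, 1.76, 1]
    - [24.5, -22.5, 1.5, 1.76, 1]
    - [24.5, -22.5, 1.5, 1.76, 1]
    - [24.5, -22.5, 1.5, 1.76, 1]
    - [24.5, -22.5, 1.5, 1.76, 1]
    - [24.5, -22.5, 1.5, 1.76, 1]
    - [24.5, -22.5, 1.5, 1.76, 1]
    - [24.5, -22.5, 1.5, 1.76, 1]
    - [24.5, -22.5, 1.5, 1.76, 1]
    - [24.5, -22.5, 1.5, 1.76, 1]
    - [24.5, -22.5, 1.5, 1.76, 1]
    - [24.5, -22.5, 1.5, 1.76, 1]
    - [24.5, -22.5, 1.5, 1.76, 1]
    - [24.5, -22.5, 1.5, 1.76, 1]
    - [24.5, -22.5, 1.5, 1.76, 1]
    - [0, 0, 0, 0, 1]
    - [0, 0, 0, 0, 1]

```text
time: 2.77
eef_pos: [0.6014, 0.1201, 0.2798]
ee_rot: [0.701, -0.09, 0.701, 0.09]
ft_force: [0.5, 1.5, -0.1]
grip_width: -0.0002
```

```bash
cat >> h.py <<'E'
def look(tag):
    P=[ctrl.grab_frame(n) for n in("side","top")]; o=[]
    for p in P:
        u,v=proj(p,[*C,.16]);u=int(u);v=int(v); o.append(cv2.resize(p["image"][v-70:v+70,u-70:u+70],(400,400),interpolation=2)); print((u-70,v-70),end=" ")
    cv2.imwrite(f"pics/{tag}.png",np.hstack(o)[:,:,::-1])
    st(); return P
def st():
    s=ctrl.observe();q=s["ee_rot"];R=Ro.from_quat(q[[1,2,3,0]]).as_matrix();y=R[:,1]
    print("t",s["time"],"tcp",s["eef_pos"].round(4),"sel",(sel(s["eef_pos"])*1e3).round(1),"tool y deg",np.degrees(np.arctan2(y[1],y[0])).round(2),"F",s["ft_force"].round(1),"w",round(s["grip_width"],4))
E
python3 -c "
from h import *
look('a1')"
```

```text
(210, 121) (209, 126) t 2.8667 tcp [0.6003 0.1216 0.28  ] sel [68.5 46.7] tool y deg 104.77 F [-0.4 -0.2  0.4] w -0.0
```

View pics/a1.png

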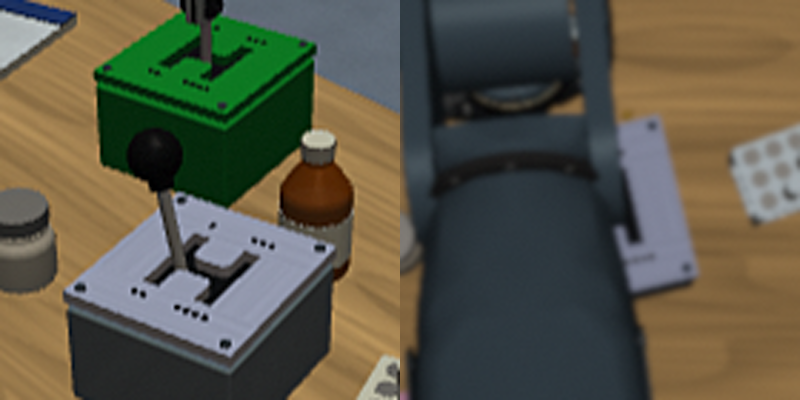

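send_rows:
  increments:
    - [0, 0, -25, 0, 1]
    - [0, 0, -25, 0, 1]
    - [0, 0, -25, 0, 1]
    - [0, 0, -22, 0, 1]
    - [0, 0, 0, 0, 1]
    - [0, 0, 0, 0, 1]

```text
time: 3.37
eef_pos: [0.6, 0.1221, 0.1832]
ee_rot: [0.701, -0.091, 0.702, 0.091]
ft_force: [-0.0, 1.0, 0.9]
grip_width: 0.0001
```

```bash
python3 -c "
from h import *
p=ctrl.grab_frame('side');st();cv2.imwrite('pics/a2.png',cv2.resize(p['image'][110:280,190:390],(800,680))[:600,:,::-1])"
```

```text
t 3.4167 tcp [0.6008 0.122  0.1845] sel [69.1 46.9] tool y deg 104.83 F [ 0.3 -0.5  0.4] w 0.0002
```

View pics/a2.png

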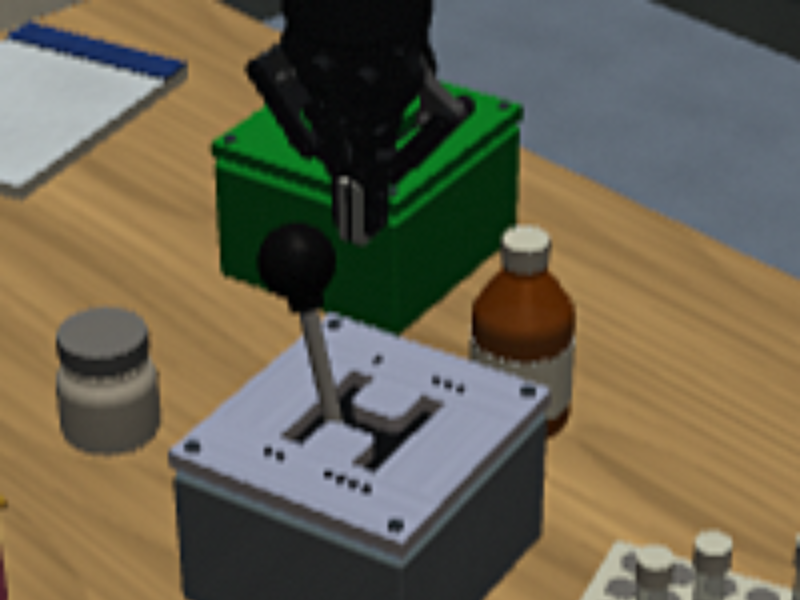

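send_rows:
  increments:
    - [-7, -2, 0, 0, 1]
    - [-7, -2, 0, 0, 1]
    - [-5, -1.3, 0, 0, 1]
    - [-4, -1, 0, 0, 1]
    - [-4, -1, 0, 0, 1]
    - [-4, -1, 0, 0, 1]
    - [-3, -0.8, 0, 0, 1]
    - [0, 0, 0, 0, 1]
    - [0, 0, 0, 0, 1]

```text
time: 4.17
eef_pos: [0.5669, 0.1121, 0.1835]
ee_rot: [0.701, -0.091, 0.701, 0.091]
ft_force: [1.0, 0.2, 0.6]
grip_width: 0.0003
```

```bash
python3 -c "
from h import *
p=ctrl.grab_frame('side');st();cv2.imwrite('pics/a3.png',cv2.resize(p['image'][130:280,190:390],(800,600))[:600,:,::-1])"
```

```text
t 4.2167 tcp [0.567  0.1122 0.1834] sel [33.8 46.1] tool y deg 104.78 F [0.6 0.5 0.5] w -0.0003
```

View pics/a3.png

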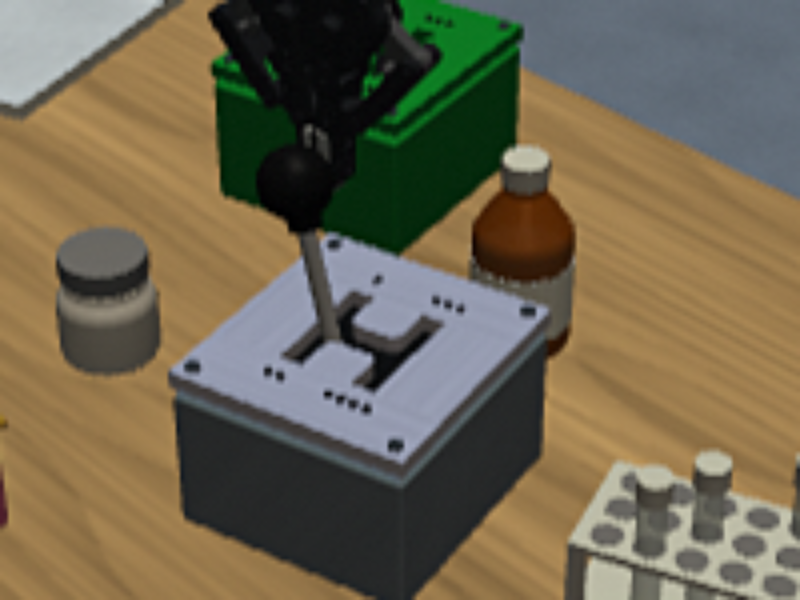

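send_rows:
  increments:
    - [-1.5, -0.4, 0, 0, 1]
    - [-1.5, -0.4, 0, 0, 1]
    - [-0.8, -0.2, 0, 0, 1]
    - [0, 0, 0, 0, 1]
    - [0, 0, 0, 0, 1]

```text
time: 4.63
eef_pos: [0.563, 0.1112, 0.1833]
ee_rot: [0.701, -0.091, 0.701, 0.091]
ft_force: [1.3, 0.7, 1.7]
grip_width: -0.0001
```

```bash
python3 -c "
from h import *
p=ctrl.grab_frame('side');st();cv2.imwrite('pics/a4.png',cv2.resize(p['image'][130:280,190:390],(800,600))[:600,:,::-1])"
```

```text
t 4.6833 tcp [0.563  0.1112 0.1833] sel [29.8 46.1] tool y deg 104.79 F [1.7 0.7 2.2] w -0.0003
```

View pics/a4.png

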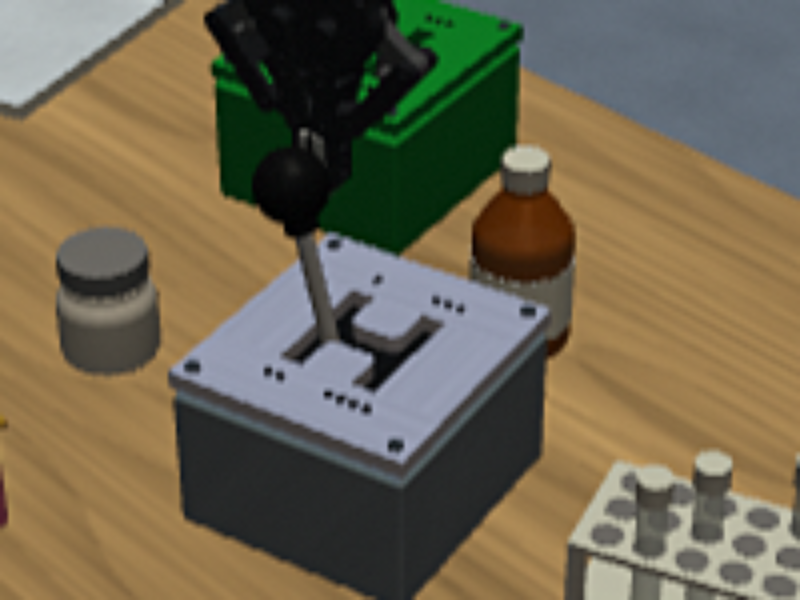

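send_rows:
  increments:
    - [12, 3.2, 0, 0, 1]
    - [12, 3.2, 0, 0, 1]
    - [0, 0, 25, 0, 1]
    - [0, 0, 25, 0, 1]
    - [0, 0, 25, 0, 1]
    - [0, 0, 22, 0, 1]
    - [-17, 10.8, 0, 0, 1]
    - [-17, 10.8, 0, 0, 1]
    - [-17, 10.8, 0, 0, 1]
    - [-17, 10.6, 0, 0, 1]
    - [0, 0, 0, 0, 1]
    - [0, 0, -22, 0, 1]
    - [0, 0, -22, 0, 1]
    - [0, 0, -22, 0, 1]
    - [0, 0, -22, 0, 1]
    - [0, 0, 0, 0, 1]
    - [0, 0, 0, 0, 1]

```text
time: 6.1
eef_pos: [0.5188, 0.1603, 0.1918]
ee_rot: [0.7, -0.091, 0.702, 0.091]
ft_force: [0.0, -0.4, 0.4]
grip_width: 0.0003
```

```bash
python3 -c "
from h import *
p=ctrl.grab_frame('side');st();cv2.imwrite('pics/a5.png',cv2.resize(p['image'][130:280,190:390],(800,600))[:600,:,::-1])"
```

```text
t 6.15 tcp [0.5195 0.1604 0.193 ] sel [  0.2 104.8] tool y deg 104.78 F [ 0.1 -0.5  0.8] w 0.0001
```

View pics/a5.png

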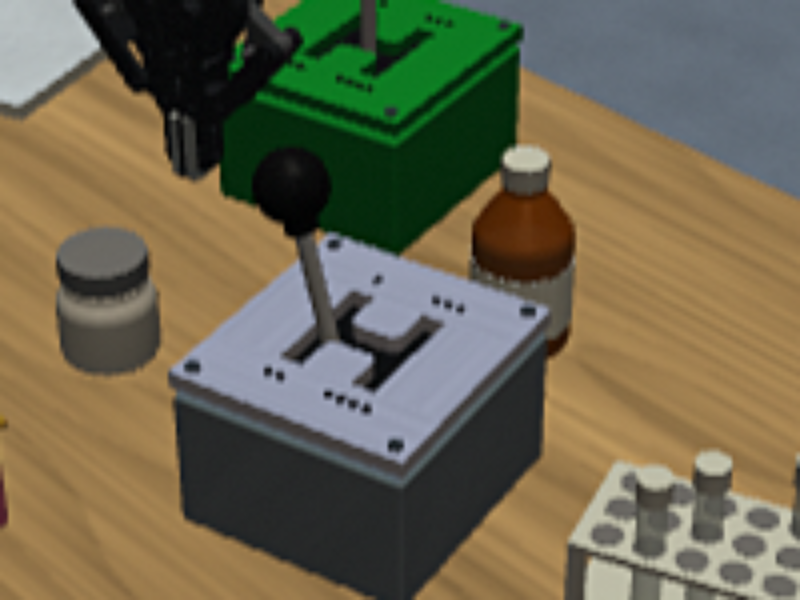

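send_rows:
  increments:
    - [2, -7.7, 3, 0, 1]
    - [2, -7.7, 0, 0, 1]
    - [1.3, -4.8, 0, 0, 1]
    - [1.3, -4.8, 0, 0, 1]
    - [1.2, -4.8, 0, 0, 1]
    - [1.2, -4.7, 0, 0, 1]
    - [1.2, -4.7, 0, 0, 1]
    - [1.2, -4.7, 0, 0, 1]
    - [0, 0, 0, 0, 1]

```text
time: 6.9
eef_pos: [0.5305, 0.1159, 0.1953]
ee_rot: [0.701, -0.091, 0.701, 0.091]
ft_force: [-0.3, 1.9, 1.5]
grip_width: 0.0002
```

```bash
python3 -c "
from h import *
p=ctrl.grab_frame('side');st();cv2.imwrite('pics/a6.png',cv2.resize(p['image'][130:280,190:390],(800,600))[:600,:,::-1])"
```

```text
t 6.95 tcp [0.5304 0.1162 0.1952] sel [-0.5 59.3] tool y deg 104.76 F [-0.4  0.5  1.2] w -0.0003
```

View pics/a6.png

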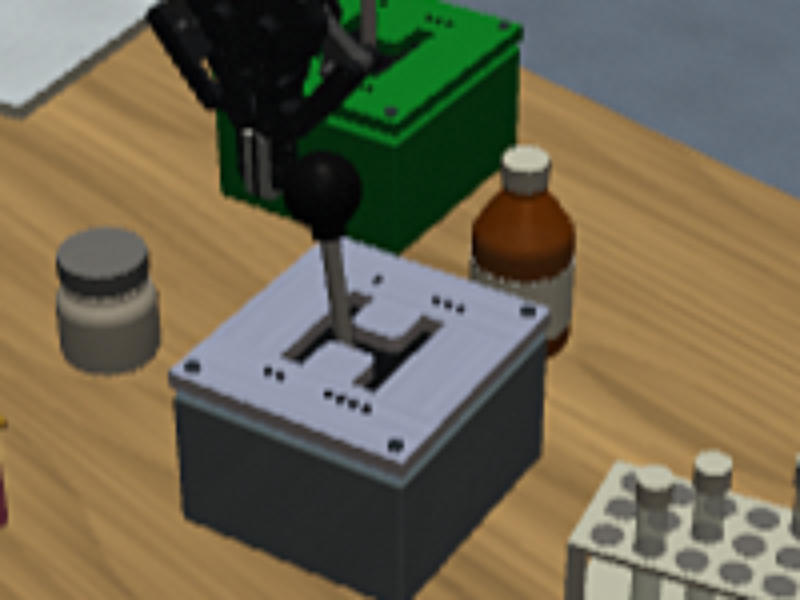

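send_rows:
  increments:
    - [1.3, -5, 0, 0, 1]
    - [1.3, -5, 0, 0, 1]
    - [1.3, -5, 0, 0, 1]
    - [1.3, -5, 0, 0, 1]
    - [1.3, -5, 0, 0, 1]
    - [1.3, -5, 0, 0, 1]
    - [1.3, -5, 0, 0, 1]
    - [1.3, -5, 0, 0, 1]
    - [1.3, -5, 0, 0, 1]
    - [1.3, -5, 0, 0, 1]
    - [1.3, -5, 0, 0, 1]
    - [1.3, -5, 0, 0, 1]
    - [0.8, -3, 0, 0, 1]
    - [0, 0, 0, 0, 1]

```text
time: 8.12
eef_pos: [0.5469, 0.053, 0.1952]
ee_rot: [0.701, -0.091, 0.701, 0.091]
ft_force: [-0.5, 0.5, -0.2]
grip_width: 0.0003
```

```bash
python3 -c "
from h import *
p=ctrl.grab_frame('side');st();cv2.imwrite('pics/a7.png',cv2.resize(p['image'][130:280,190:390],(800,600))[:600,:,::-1])
for a in(.2,.22,.25): print(a,(np.array(proj(p,kn(0,a)))-[190,130])*4)"
```

```text
t 8.1667 tcp [0.5468 0.0533 0.1952] sel [-0.7 -5.7] tool y deg 104.76 F [-0.5  0.3 -0.9] w 0.0003
0.2 [425.21490999 228.59999069]
0.22 [431.40338463 231.92872293]
0.25 [440.65533815 237.14283838]
```

View pics/a7.png

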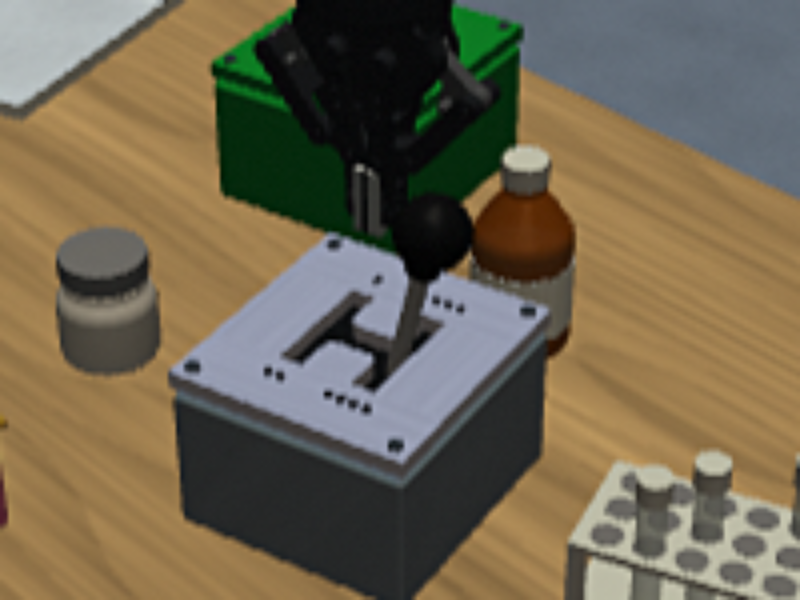

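send_rows:
  increments:
    - [0.4, -1.5, 0, 0, 1]
    - [0.4, -1.5, 0, 0, 1]
    - [0.3, -1, 0, 0, 1]
    - [0, 0, 0, 0, 1]

```text
time: 8.5
eef_pos: [0.5479, 0.0496, 0.1953]
ee_rot: [0.701, -0.091, 0.701, 0.091]
ft_force: [-0.7, 2.2, -0.4]
grip_width: -0.0004
```

```bash
python3 -c "
from h import *
p=ctrl.grab_frame('side');st();cv2.imwrite('pics/a8.png',cv2.resize(p['image'][130:280,190:390],(800,600))[:600,:,::-1])"
```

```text
t 8.55 tcp [0.5479 0.0497 0.1953] sel [-0.6 -9.5] tool y deg 104.79 F [-0.1  0.8 -0.7] w 0.0002
```

View pics/a8.png

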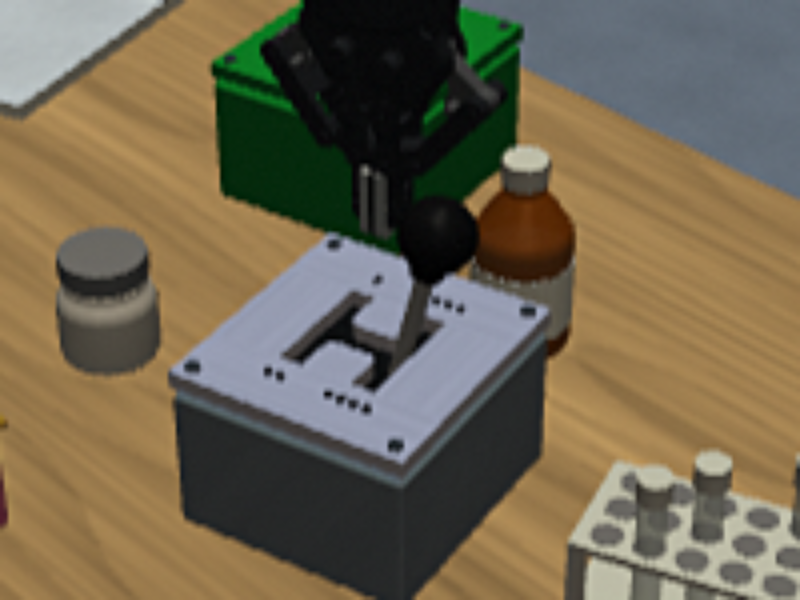

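send_rows:
  increments:
    - [-1.9, 7.3, 0, 0, 1]
    - [-1.9, 7.2, 0, 0, 1]
    - [0, 0, 22, 0, 1]
    - [0, 0, 22, 0, 1]
    - [0, 0, 22, 0, 1]
    - [0, 0, 19, 0, 1]
    - [0, 0, 0, 0, 1]
    - [-10, -15.5, 0, 0, 1]
    - [-10, -15.5, 0, 0, 1]
    - [-10, -15.5, 0, 0, 1]
    - [-10, -15.3, 0, 0, 1]
    - [0, 0, 0, 0, 1]
    - [0, 0, -26, 0, 1]
    - [0, 0, -26, 0, 1]
    - [0, 0, -26, 0, 1]
    - [0, 0, -25, 0, 1]
    - [0, 0, 0, 0, 1]
    - [0, 0, 0, 0, 1]

```text
time: 10.05
eef_pos: [0.5038, 0.003, 0.1768]
ee_rot: [0.7, -0.091, 0.702, 0.091]
ft_force: [0.1, -0.9, 1.5]
grip_width: 0.0
```

```bash
python3 -c "
from h import *
p=ctrl.grab_frame('side');st();cv2.imwrite('pics/a9.png',cv2.resize(p['image'][130:280,190:390],(800,600))[:600,:,::-1])"
```

```text
t 10.1 tcp [0.5045 0.0028 0.178 ] sel [-54.5 -43.7] tool y deg 104.81 F [-0.  -0.5  0.9] w 0.0003
```

View pics/a9.png

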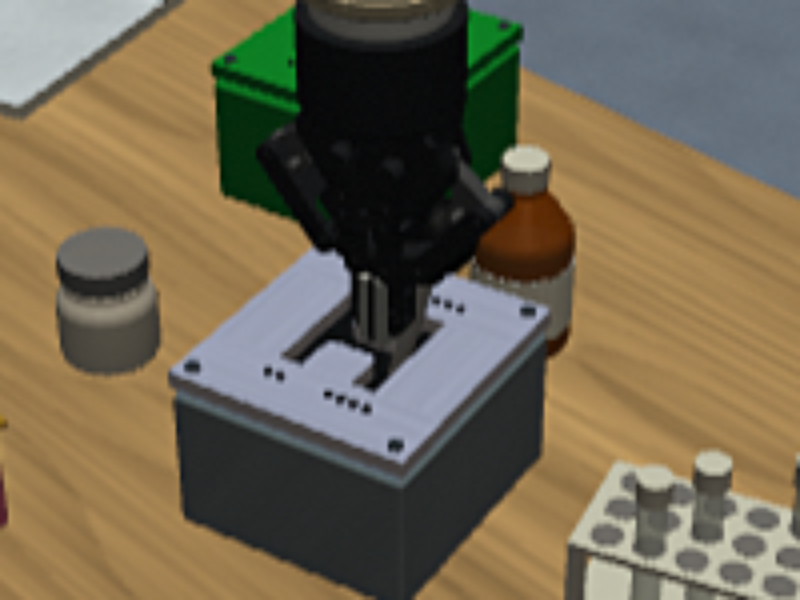

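send_rows:
  increments:
    - [5.8, 1.53, 0, 0, 1]
    - [5.8, 1.53, 0, 0, 1]
    - [4.8, 1.27, 0, 0, 1]
    - [4.8, 1.27, 0, 0, 1]
    - [4.8, 1.27, 0, 0, 1]
    - [4.8, 1.27, 0, 0, 1]
    - [4.8, 1.27, 0, 0, 1]
    - [4.8, 1.27, 0, 0, 1]
    - [4.8, 1.27, 0, 0, 1]
    - [4.8, 1.27, 0, 0, 1]
    - [4.8, 1.27, 0, 0, 1]
    - [4.8, 1.27, 0, 0, 1]
    - [4.8, 1.27, 0, 0, 1]
    - [0, 0, 0, 0, 1]

```text
time: 11.27
eef_pos: [0.5692, 0.0196, 0.1772]
ee_rot: [0.701, -0.091, 0.701, 0.091]
ft_force: [-1.4, -0.2, -1.2]
grip_width: -0.0
```

```bash
python3 -c "
from h import *
p=ctrl.grab_frame('side');st();cv2.imwrite('pics/a10.png',cv2.resize(p['image'][130:280,190:390],(800,600))[:600,:,::-1])
for a in(.2,.25,.3): print(a,(np.array(proj(p,kn(a,.24)))-[190,130])*4)"
```

```text
t 11.3167 tcp [0.5689 0.0195 0.1772] sel [ 12.  -44.1] tool y deg 104.8 F [ 1.   0.1 -0.4] w -0.0001
0.2 [473.80806162 207.80546624]
0.25 [482.37505386 203.20069809]
0.3 [490.70033822 199.51032908]
```

View pics/a10.png

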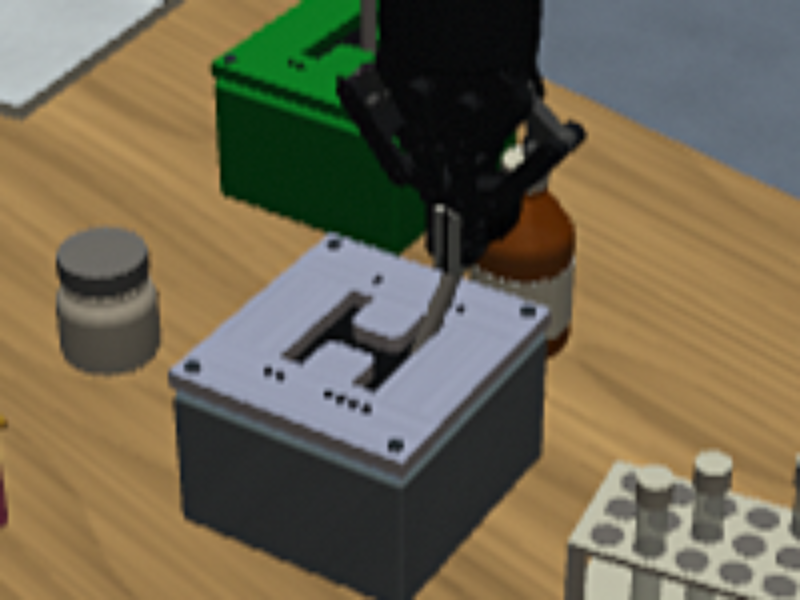

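send_rows:
  increments:
    - [2, 0.5, 0, 0, 1]
    - [2, 0.5, 0, 0, 1]
    - [2, 0.5, 0, 0, 1]
    - [1.5, 0.4, 0, 0, 1]
    - [0, 0, 0, 0, 1]

```text
time: 11.73
eef_pos: [0.5762, 0.0213, 0.1773]
ee_rot: [0.701, -0.091, 0.701, 0.091]
ft_force: [-1.7, -0.7, -0.4]
grip_width: 0.0002
```

send_rows:
  increments:
    - [1, 0.3, 0, 0, 1]
    - [0, 0, 0, 0, 1]

```text
time: 11.9
eef_pos: [0.577, 0.0216, 0.1773]
ee_rot: [0.701, -0.091, 0.701, 0.091]
ft_force: [-0.6, -0.9, -1.1]
grip_width: 0.0001
```

send_rows:
  increments:
    - [1, 0.3, 0, 0, 1]
    - [0, 0, 0, 0, 1]

```text
time: 12.07
eef_pos: [0.578, 0.0219, 0.1772]
ee_rot: [0.701, -0.091, 0.701, 0.091]
ft_force: [-2.1, -0.6, -1.0]
grip_width: 0.0001
```

```bash
python3 -c "
from h import *
p=ctrl.grab_frame('side');st();cv2.imwrite('pics/a11.png',cv2.resize(p['image'][130:280,190:390],(800,600))[:600,:,::-1])"
```

```text
t 12.1167 tcp [0.5779 0.0219 0.1772] sel [ 21.4 -44. ] tool y deg 104.79 F [-1.9 -0.4 -1.7] w 0.0002
```

View pics/a11.png

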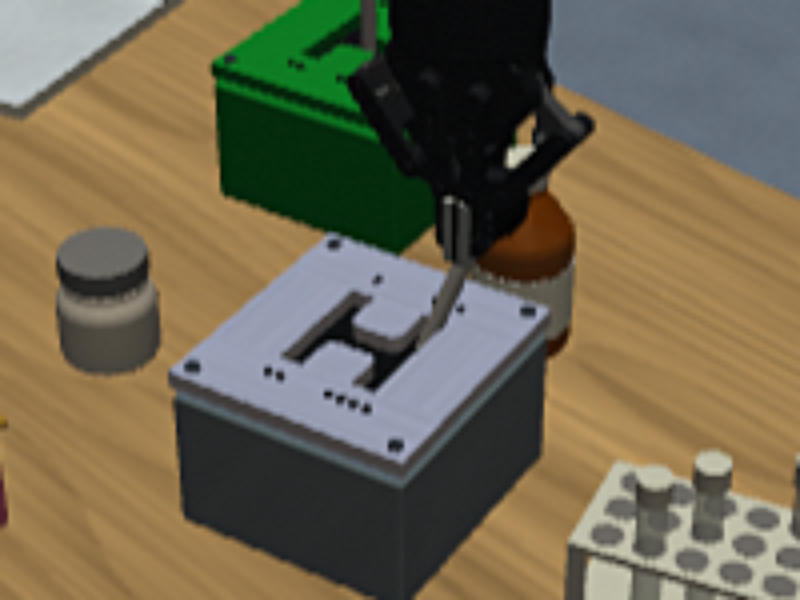

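Still free-friction force; keep stepping until the stop is felt.

send_rows:
  increments:
    - [1, 0.3, 0, 0, 1]
    - [0, 0, 0, 0, 1]

```text
time: 12.28
eef_pos: [0.5789, 0.0222, 0.1771]
ee_rot: [0.701, -0.091, 0.701, 0.091]
ft_force: [-2.3, -0.7, -2.3]
grip_width: -0.0001
```

send_rows:
  increments:
    - [1, 0.3, 0, 0, 1]
    - [0, 0, 0, 0, 1]

```text
time: 12.45
eef_pos: [0.5797, 0.0225, 0.177]
ee_rot: [0.701, -0.091, 0.702, 0.091]
ft_force: [-3.8, -1.0, -2.2]
grip_width: 0.0
```

send_rows:
  increments:
    - [1, 0.3, 0, 0, 1]
    - [0, 0, 0, 0, 1]

```text
time: 12.62
eef_pos: [0.5807, 0.0228, 0.177]
ee_rot: [0.701, -0.091, 0.702, 0.091]
ft_force: [-4.8, -1.5, -3.8]
grip_width: 0.0002
```

send_rows:
  increments:
    - [-10, -2.6, 0, 0, 1]
    - [-10, -2.6, 0, 0, 1]
    - [-10, -2.6, 0, 0, 1]
    - [0, 0, 25, 0, 1]
    - [0, 0, 25, 0, 1]
    - [0, 0, 25, 0, 1]
    - [0, 0, 25, 0, 1]
    - [-25, -7, 0, 0, 1]
    - [-25, -7, 0, 0, 1]
    - [-25, -7, 0, 0, 1]
    - [-25, -7, 0, 0, 1]
    - [0, 0, 0, 0, 1]
    - [0, 0, 0, 0, 1]

```text
time: 13.7
eef_pos: [0.4514, -0.0132, 0.2784]
ee_rot: [0.702, -0.091, 0.7, 0.091]
ft_force: [0.9, -0.6, -0.8]
grip_width: -0.0001
```

```bash
python3 -c "
from h import *
P=[ctrl.grab_frame(n) for n in('side','top')];st();cv2.imwrite('pics/b1.png',cv2.resize(P[0]['image'][130:280,190:390],(800,600))[:600,:,::-1])
cv2.imwrite('pics/b2.png',cv2.resize(P[1]['image'][110:260,180:380],(800,600))[:600,:,::-1])
for a in(.25,.28,.3): print(a,(np.array(proj(P[0],kn(a,.24)))-[190,130])*4,(np.array(proj(P[1],kn(a,.24)))-[180,110])*4)"
```

```text
t 13.8 tcp [ 0.4522 -0.013   0.278 ] sel [-109.1  -45.6] tool y deg 104.78 F [-0.4  0.6  0.2] w -0.0002
0.25 [482.37505386 203.20069809] [449.55428498 254.55286752]
0.28 [487.4005313  200.87703789] [447.46300496 246.87493912]
0.3 [490.70033822 199.51032908] [446.08010232 241.8392594 ]
```

View pics/b1.png

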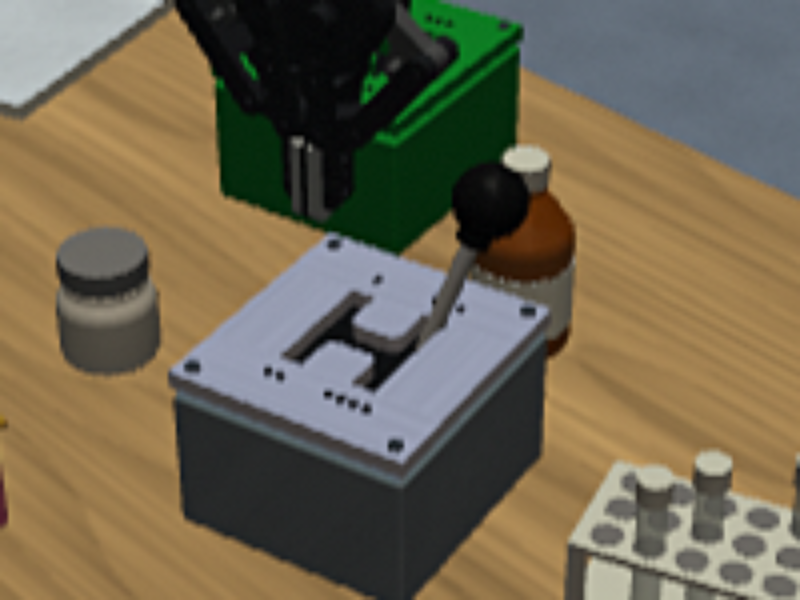

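View pics/b2.png

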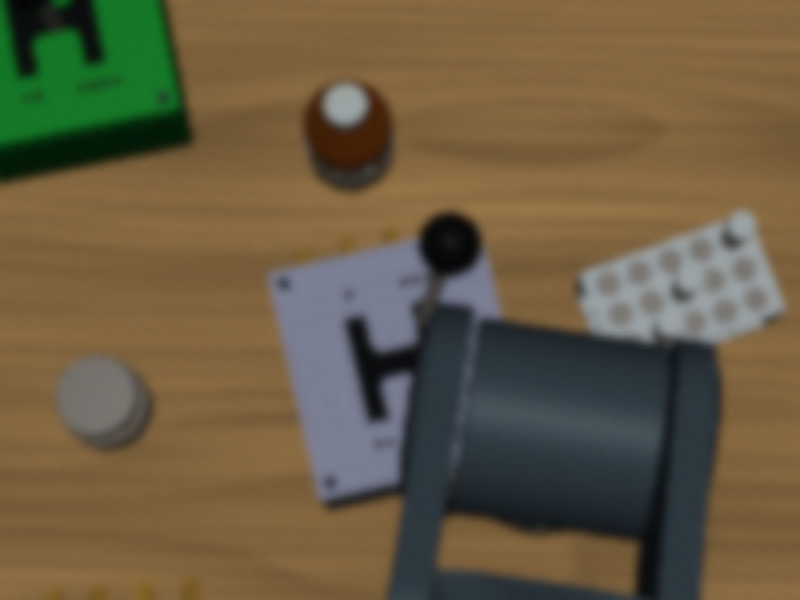

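```bash
python3 -c "
from h import *
st();print(ctrl.sign_off())"
```

```text
t 13.8 tcp [ 0.4522 -0.013   0.278 ] sel [-109.1  -45.6] tool y deg 104.78 F [-0.4  0.6  0.2] w -0.0002
the job is handed in; nothing more can be done
None
```

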